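Index a guide bar round to its ratchet prop

TASK

Swing the chainsaw guide bar round on its index turntable until it clicks into the position straight over the prop, going round the side where the tall oil bottle does not stand in its way. Then raise the prop by its red tab to its fourth notch, counted from right down (the last one below the bar, a finger's width short of it; it may start one notch up) and let go, never pushing the prop up against the bar. Leave the other things on the bench where they are.

Things in the scene. Friction and masses are not known exactly. Their poses are not given: they have to be found in the camera images.
- hub (a point): fixed point on the turntable's vertical axis, 156 mm above the bench. Turntable: steel disc with scalloped rim, 166 mm across, 50 to 66 mm above the bench. A sprung plunger clicks into 12 scallops 30 degrees apart and pulls it into the nearest. About 0.6 N m turns it out of one, then it snaps on into the next. Orange clamp with black knob on top, within 50 mm of the axis, up to 178 mm high
- stand: grey steel base of turntable and prop, fixed to the bench, 12 mm thick, 170 mm wide round the turntable, 70 mm wide elsewhere; reaches from 145 mm behind its origin to 185 mm ahead (plunger post to 250 mm, its black knob to 280 mm). Origin on its underside; its +y runs from the prop (60 mm behind the origin) to the turntable axis (120 mm ahead)
- bar_mark (a point): point on the guide bar's underside (150 mm above the bench), on its centre line, 180 mm from the turntable axis: must end straight above the saddle. Bar: flat light-grey plate 60 mm wide, 6 mm thick (150 to 156 mm high), sticking out to one side of the turntable to a round nose 205 mm from the axis; free below and along both edges. Site x points out along the bar, z up
- turntable (a joint): angle of turntable and bar in rad, counter-clockwise from above positive; 0: bar points directly away from the prop; +pi or -pi (either will do): bar over the prop. It rests at multiples of 30 degrees and starts at -30, 0 or +30 degrees. Stops at -3.8 and 3.8
- saddle (a point): centre of the top face of the prop's yellow saddle (60 x 30 x 6 mm plate) on a toothed square column in an orange guide, 180 mm from the turntable axis; 87 mm above the bench with the prop right down. Site axes are those of the stand: +y towards the turntable axis, z up
- lift_tab (a point): point in the prop's red upright lift tab, 14 mm thick (along the point's x), 26 mm along y, 40 mm tall; the top is 15 mm above this point. A yellow arm joins it to the saddle, 90 mm away on the side away from the turntable; it rises with it. Point 103 mm above the bench with the prop right down. Pinch it across its thickness from above
- prop (a joint): height of the prop in m, 0 = right down. Ratchet: a pawl clicks under a tooth every 13 mm (it rests at 0, 12, 25, 38, 51 mm, within 1 mm, at notch 0 to 4) and it cannot come down again. Let go between notches it sinks to the notch below. Lifting takes 5 to 10 N. Starts at notch 0 or 1. The saddle strikes the bar at 63 mm
- oil_bottle_mid (a point): half-way up an amber oil bottle, 68 mm across, 210 mm tall: taller than the bar, it stands in the bar's path beside the stand, on one side or the other (its side is drawn at random). Leave it standing where it is
- carton_mid (a point): half-way up a red and white carton, 85 x 60 mm, 50 mm tall, on the side opposite to the oil bottle; the bar passes above it. Leave it alone
- spray_can_mid (a point): half-way up a blue and yellow spray can, 58 mm across, 170 mm tall, beside the prop's end of the stand, on one side or the other. Leave it alone
- tape_roll_mid (a point): centre of a black roll of tape, 90 mm across, 30 mm high, lying on the bench on the other side from the spray can. Leave it alone
- screwdriver: orange-handled screwdriver lying on the bench, about 200 mm long along its x axis. Leave it alone
- wrench: steel wrench lying on the bench, about 180 mm long along its x axis. Leave it alone
- socket: steel socket, 28 mm across, 45 mm tall, standing on the bench beside the stand; origin at the centre of its underside. Leave it alone

How it is judged:
On the way, in this order (a step that is already met when the one before it is completed fails the run):
1. the bar rests over the prop, in its click position, with the prop not yet raised (horizontal distance between bar_mark and saddle below 0.012 m and velocity of joint turntable between -0.05 and 0.05 rad/s and value of joint prop below 0.02 m), for 0.2 s.
2. the prop rests at its fourth notch (horizontal distance between bar_mark and saddle below 0.012 m and value of joint prop between 0.049 and 0.0545 m and velocity of joint prop between -0.01 and 0.01 m/s), for 0.2 s.
At the end, for the whole second after the job is handed in: the bar's mark is within 12 mm (level) of the saddle's centre, the turntable at rest; the prop rests at its fourth notch (49 to 54.5 mm above right down) (all of step 2 and velocity of joint turntable between -0.05 and 0.05 rad/s); the robot touches nothing.
It fails at once if the prop is pushed up against the bar with more than 3 N (contact force between prop and turntable above 3 N).
It fails at once if another thing on the bench is shifted by more than 20 mm or knocked over (distance of any of oil_bottle_mid, carton_mid, spray_can_mid, tape_roll_mid, screwdriver, wrench, socket from where it was at the start of the episode above 0.02 m).
It also fails if it takes over 58 s, if anything falls off the work surface, if the arm or the gripper's body presses on something with over 40 N, if the wrist force passes 120 N, or if a joint passes its speed limit or range.

ROBOT

A 6-joint arm with a two-finger parallel gripper is mounted at the origin on the work surface. World frame = base frame: x ahead of the robot, y to its left, z up, the work surface at z = 0. Lengths are in m, angles in rad, forces in N, time in s.
With the tool pointing down it reaches from about 0.25 to 0.8 m from the base axis. Payload 3.9 kg.
Tool frame: the origin (TCP) lies between the finger pads; the fingertips stand robot.tip_extent ahead of it and the grasp point (between the pads) lies 5 mm behind it (robot.tip_extent is the distance from the TCP to the fingertips, in m); z points along the fingers, y is the line along which they close (so a half turn about z gives the same grasp; the last joint's range is limited). The gripper opens to 85 mm and grips with 20 to 120 N. Pads are 22 mm wide; open, the fingers measure 114 mm over their backs; the gripper's body (76 mm by 85 mm) begins 54 mm behind the grasp point. The pads swing forward as they close: fully open they stand 13 mm farther back than shut.
Start: joints at [1.153, 0.26, -0.138, 1.173, 0, 1.571], TCP at [0.213, 0.48, 0.245] pointing down, gripper open.
Joint ranges: [-2.78, 2.78], [-0.83, 1.72], [-1.28, 1.37], [-1.9, 2.12], [-1.57, 1.48], [-3.14, 3.14]. Speed limits (rad/s): [2.57, 2.57, 3.14, 3.14, 3.14, 3.14].

INTERFACE

Orientations are given as a unit quaternion [x, y, z, w].
In Python, from rig import robot gives the robot as it stands. The module is installed in compiled form; this text tells all that it offers.
- The arm moves only by the tool drive_tool, never from a script. Its argument "deltas" is a list of rows, each a list of 3 entries, a list of its own where there are three numbers: the turn, a rotation vector about the world's x, y, z scaled (see below), then the shift along the world's x, y, z scaled (see below), then the closure in counts, from 0 (fully open) to 255 (shut). A call has 1 to 20 rows; each row shifts and turns the commanded pose from where the row before left it; what a row does not reach is not made up. The controller multiplies each number of a shift by 0.1 m and each number of a turn by 180 degrees. A row lasts 1/8 s, in which the tool goes at most 62.5 mm and 10.7 degrees, less where a joint would pass 70% of its speed; a pose out of reach is approached as far as the arm can. A call with a number of a shift or a turn outside -1 to 1 is refused whole. A call with a gripper value outside its range is refused whole. The fingers move at their own pace and stop on an object; "grip_force" is the grip in N (left out, the last holds). Time passes only in rows, so rows that do not move let the fingers close. It gives the time, the measured TCP pose, the force, the opening and the grip force at its end, in the units of the state.
- robot.read_state(): the state, without advancing time (a new reading comes with each control period).
- robot.snapshot(name): name is "scene" or "top" or "wrist"; returns a dict with "color" (384x512x3 uint8, red, green, blue), "depth" (384x512 float32, m along the optical axis (not along the pixel's ray), 0 where there is no reading), "fov_y" (degrees; the focal length in pixels is half the picture's height over the tangent of half this angle, whatever the lens; pixels are square), "cx", "cy" (the principal point, pixels), "extrinsics" (4x4, takes a point from world to camera coordinates). Camera axes: x right, y up, looking along -z (the intrinsics and any distortion apply to the point x, -y, -z); pixel columns grow to the right and rows downward; lengths in m; the calibration is good to about 2 mm. A picture is of the moment at which its call begins.
- robot.close_job(): hands the job in; it is judged then, once.
The state is a dict: "clock": time; "joint_pos": joint angles; "joint_vel": joint speeds; "joint_efforts": joint torques, N m; "ee_pos": TCP position; "tcp_rot": TCP orientation; "ft_force": force on the tool from outside, world axes, zero at the start; "ft_torque": the same for the moment, N m; "finger_gap": finger opening in m; "grasp_force": force on a finger pad.
Only numpy, scipy, OpenCV 4.12 (cv2) and the standard library are available. Lean on these libraries where they do the work, as an engineer would, in place of code of your own. Each camera call takes 0.05 s, during which the arm holds its last target. There are 200 camera calls.

## Working session

There is one attempt and no reset: what is moved stays moved. The work goes in short steps, Python scripts to look and compute and a tool call to move; the robot and the scene stay as the last step left them, time stands still between calls to the robot, and variables do not carry over. Pictures are saved under pics/ and viewed, at most 10 in all, crops included, and the job is handed in when it is done.

Besides the shell and the picture viewer there is one more tool, called after "Emit:" as name(argument=value, ...), one argument or row to a line, values as JSON. drive_tool: Moves the arm, as the interface text tells. Shifts and turns lie within -1 to 1; 1 stands for 0.1 m of shift or 180 degrees of turn. Its arguments: {"type":"object","properties":{"deltas":{"type":"array","items":{"type":"array"}},"grip_force":{"type":"number"}},"required":["deltas"]}

```bash
mkdir -p pics; cat > h.py <<'E'
import numpy as np, cv2, pickle
from rig import robot
def snap(n,save=None):
    s=robot.snapshot(n); s={k:(np.array(v) if k in('color','depth','extrinsics') else v) for k,v in s.items()}
    if save: cv2.imwrite(f'pics/{save}.png',cv2.cvtColor(s['color'],cv2.COLOR_RGB2BGR)); pickle.dump(s,open(f'pics/{save}.pkl','wb'))
    return s
def cloud(s):
    h,w=s['depth'].shape; f=h/2/np.tan(np.radians(s['fov_y'])/2)
    v,u=np.mgrid[:h,:w]; d=s['depth']
    P=np.stack([(u-s['cx'])/f*d,-(v-s['cy'])/f*d,-d,np.ones_like(d)],-1)
    return (P@np.linalg.inv(s['extrinsics']).T)[...,:3]
E
python3 - <<'E'
from h import *
for n in('scene','top'):
    s=snap(n,n+'1'); print({k:(v if k not in('color','depth') else v.shape) for k,v in s.items()})
a=np.hstack([cv2.imread('pics/scene1.png'),cv2.imread('pics/top1.png')])
print(robot.read_state(), robot.tip_extent)
E
```

```text
{'color': (384, 512, 3), 'depth': (384, 512), 'fov_y': 49.84658475545034, 'cx': 256.957013119146, 'cy': 191.3313246626701, 'extrinsics': array([[ 0.34459441,  0.93873338,  0.00585992, -0.24563925],
       [-0.58066097,  0.20823846,  0.7870639 ,  0.20185844],
       [ 0.73762289, -0.27462044,  0.61684365, -1.36120116],
       [ 0.        ,  0.        ,  0.        ,  1.        ]])}
{'color': (384, 512, 3), 'depth': (384, 512), 'fov_y': 56.07307400798118, 'cx': 254.75965004426433, 'cy': 191.83167106270972, 'extrinsics': array([[ 0.00570797, -0.99987665, -0.01463208,  0.07390724],
       [ 0.99301421,  0.00394303,  0.11792894, -0.53984498],
       [-0.1178567 , -0.015203  ,  0.99291423, -0.80699199],
       [ 0.        ,  0.        ,  0.        ,  1.        ]])}
{'clock': 0.1, 'joint_pos': array([ 1.15301237e+00,  2.60623037e-01, -1.39243435e-01,  1.17271675e+00,
       -3.24817434e-06,  1.57077148e+00]), 'joint_vel': array([-0.00201451, -0.00095488,  0.00336258,  0.00169631,  0.00112729,
       -0.00146869]), 'joint_efforts': array([-8.02394243e-04, -4.06508410e+01,  2.54527724e+01,  1.00513591e-02,
       -9.48473939e-05,  5.15219014e-06]), 'ee_pos': array([0.21277046, 0.47929968, 0.24454438]), 'tcp_rot': array([ 2.07363859e-01,  9.78263478e-01, -8.74357666e-04, -1.83701319e-04]), 'ft_force': array([ 0.03437543, -0.59409696,  0.43177272]), 'ft_torque': array([ 0.02602148,  0.0175308 , -0.03687744]), 'grasp_force': 0.0, 'finger_gap': 0.08577350321636029} 0.014
```

View pics/scene1.png

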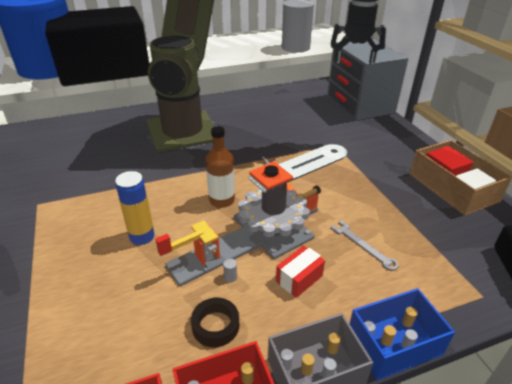

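View pics/top1.png

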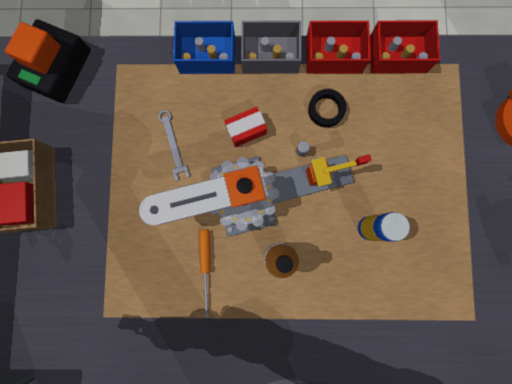

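The bar points left (+y) in the top view, nose at (152,210). The bottle is at (283,262), on the robot side, and the carton at (246,126), so the bar goes clockwise over the carton. Red tab at (364,160), saddle at (320,171). Next I'll measure positions.

```bash
cat > m.py <<'E'
from h import *
def measure(names):
    C=[];P=[]
    for s in names:
        c=cloud(s); ok=s['depth']>0; P.append(c[ok]); C.append(cv2.cvtColor(s['color'],cv2.COLOR_RGB2HSV)[ok])
        p,hs=P[-1],C[-1].astype(int); W=(p[:,0]>.2)&(p[:,0]<.85)&(abs(p[:,1])<.45)
        H,S,V=hs.T; z=p[:,2]
        def st(n,m,q=None):
            m=m&W
            if m.sum()>3:
                a=p[m]; (cx,cy),wh,an=cv2.minAreaRect((a[:,:2]*1000).astype(np.float32)); print(n,m.sum(),'med',np.round(np.median(a,0),4),'rect',round(cx,1),round(cy,1),np.round(wh,1),round(an,1),'z',np.round(np.percentile(z[m],[2,98]),4))
        red=((H<6)|(H>174))&(S>180)
        st('redhi',red&(z>.075)&(z<.2)&(p[:,1]<0.0))
        st('yellow',(H>20)&(H<32)&(S>180)&(z>.07)&(z<.135))
        st('bar',(S<60)&(z>.148)&(z<.16)&(V>120))
        st('clamp',(H>4)&(H<14)&(S>180)&(z>.145)&(z<.18))
        st('knob',(V<60)&(z>.165)&(z<.19))
        st('bottle',(z>.19)&(z<.225))
        st('can',(z>.155)&(z<.18)&(p[:,1]<-.1))
        st('carton',(S<60)&(V>150)&(z>.04)&(z<.06))
        st('socket',(z>.038)&(z<.055)&(S<70))
        st('standfoot',(z>.006)&(z<.018)&(S<60)&(p[:,0]<.7))
if __name__=='__main__':
    for n in('top1','scene1'):
        print(n); measure([pickle.load(open(f'pics/{n}.pkl','rb'))])
E
python3 m.py
```

```text
top1
redhi 95 med [ 0.5997 -0.1526  0.117 ] rect 601.0 -154.3 [11.8 24.5] 15.5 z [0.0897 0.1208]
yellow 648 med [ 0.5748 -0.0814  0.0879] rect 536.0 -79.1 [257.3 155.7] 76.6 z [0.0735 0.116 ]
bar 2523 med [0.5056 0.212  0.156 ] rect 510.1 48.6 [508.5 127.2] 86.6 z [0.1534 0.1585]
clamp 969 med [0.5333 0.0938 0.166 ] rect 535.5 94.9 [67.7 66.7] 15.0 z [0.1634 0.1759]
knob 177 med [0.5356 0.095  0.1778] rect 535.6 95.1 [27.4 27.3] 2.6 z [0.1754 0.1807]
bottle 242 med [0.3904 0.0208 0.21  ] rect 389.8 21.0 [29.4 29. ] 45.9 z [0.203  0.2121]
can 723 med [ 0.4585 -0.19    0.1698] rect 458.8 -191.6 [54.5 53.3] 41.2 z [0.1567 0.1723]
carton 478 med [0.6965 0.0999 0.0508] rect 689.6 53.9 [179.6  71.5] 79.6 z [0.0478 0.0538]
socket 804 med [0.6991 0.0812 0.0503] rect 657.6 58.9 [496.3 318.9] 20.1 z [0.039  0.0541]
standfoot 2487 med [0.5686 0.0022 0.0118] rect 528.4 45.7 [459.4 415.8] 14.6 z [0.0066 0.0165]
scene1
redhi 213 med [ 0.61   -0.1568  0.1058] rect 605.3 -157.4 [14.6 25. ] 15.1 z [0.082  0.1188]
yellow 90 med [ 0.5913 -0.1283  0.0876] rect 554.8 -140.0 [196.2  64.8] 42.1 z [0.0725 0.1102]
bar 1142 med [0.5118 0.2056 0.1551] rect 521.2 40.2 [112.4 525.6] 0.8 z [0.1521 0.1573]
clamp 570 med [0.5477 0.082  0.1649] rect 476.9 68.0 [210.9  74.2] 21.9 z [0.1467 0.1713]
knob 93 med [0.5447 0.0913 0.1767] rect 542.3 92.4 [23.4 24. ] 66.1 z [0.1712 0.1787]
bottle 148 med [0.3994 0.0168 0.2073] rect 390.7 19.1 [28.1 34.3] 68.8 z [0.1911 0.2108]
can 465 med [ 0.4705 -0.1956  0.1685] rect 462.7 -194.9 [53.7 56.2] 55.3 z [0.1556 0.1711]
carton 737 med [0.6915 0.0767 0.0503] rect 569.2 56.8 [240.5 302.5] 72.4 z [0.042  0.0583]
socket 1056 med [0.6912 0.0688 0.0501] rect 635.6 45.2 [253.5 446.9] 77.8 z [0.039  0.0545]
standfoot 3072 med [0.5912 0.0135 0.0111] rect 535.1 25.9 [455.6 448.1] 14.8 z [0.0065 0.0157]
```

Emit:
drive_tool(
  deltas=[
    [[0, 0, -0.0355], [0.236, -0.34, 0], 255],
    [[0, 0, -0.0355], [0.236, -0.34, 0], 255],
    [[0, 0, -0.0355], [0.236, -0.34, 0], 255],
    [[0, 0, -0.0355], [0.236, -0.34, 0], 255],
    [[0, 0, -0.0355], [0.236, -0.34, 0], 255],
    [[0, 0, -0.0355], [0.236, -0.34, 0], 255],
    [[0, 0, -0.0355], [0.236, -0.34, 0], 255],
    [[0, 0, -0.0355], [0.236, -0.34, 0], 255],
    [[0, 0, 0], [0, 0, -0.25], 255],
    [[0, 0, 0], [0, 0, -0.25], 255],
    [[0, 0, 0], [0, 0, -0.25], 255],
    [[0, 0, 0], [0, 0, -0.25], 255],
    [[0, 0, 0], [0, 0, 0], 255],
    [[0, 0, 0], [0, 0, 0], 255],
  ],
  grip_force=40,
)

```text
clock: 1.85
ee_pos: [0.4021, 0.208, 0.1459]
tcp_rot: [0.609, 0.793, 0.0, 0.0]
ft_force: [0.5, 0.5, 0.7]
finger_gap: -0.0
grasp_force: 0.0
```

```bash
python3 - <<'E'
from h import *
p=robot.read_state()['ee_pos'];print(p)
h=np.array([.5355,.095]); r=.175
ph=np.radians(np.arange(135,-56,-5)); q=h+r*np.c_[np.cos(ph),np.sin(ph)]
d=np.diff(np.vstack([p[:2],q]),axis=0)*10
print(len(d)); print(np.round(d,2).tolist())
E
```

```text
[0.40209353 0.20800568 0.14588499]
39
[[0.1, 0.11], [0.11, 0.1], [0.12, 0.09], [0.13, 0.08], [0.14, 0.07], [0.14, 0.06], [0.15, 0.05], [0.15, 0.03], [0.15, 0.02], [0.15, 0.01], [0.15, -0.01], [0.15, -0.02], [0.15, -0.03], [0.15, -0.05], [0.14, -0.06], [0.14, -0.07], [0.13, -0.08], [0.12, -0.09], [0.11, -0.1], [0.1, -0.11], [0.09, -0.12], [0.08, -0.13], [0.07, -0.14], [0.06, -0.14], [0.05, -0.15], [0.03, -0.15], [0.02, -0.15], [0.01, -0.15], [-0.01, -0.15], [-0.02, -0.15], [-0.03, -0.15], [-0.05, -0.15], [-0.06, -0.14], [-0.07, -0.14], [-0.08, -0.13], [-0.09, -0.12], [-0.1, -0.11], [-0.11, -0.1], [-0.12, -0.09]]
```

Emit:
drive_tool(
  deltas=[
    [[0, 0, 0], [0.1, 0.11, -0.03], 255],
    [[0, 0, 0], [0.11, 0.1, 0], 255],
    [[0, 0, 0], [0.12, 0.09, 0], 255],
    [[0, 0, 0], [0.13, 0.08, 0], 255],
    [[0, 0, 0], [0.14, 0.07, 0], 255],
    [[0, 0, 0], [0.14, 0.06, 0], 255],
    [[0, 0, 0], [0.15, 0.05, 0], 255],
    [[0, 0, 0], [0.15, 0.03, 0], 255],
    [[0, 0, 0], [0.15, 0.02, 0], 255],
    [[0, 0, 0], [0.15, 0.01, 0], 255],
  ],
)

```text
clock: 3.1
ee_pos: [0.5366, 0.2698, 0.1423]
tcp_rot: [0.609, 0.793, -0.0, -0.0]
ft_force: [-1.6, -0.9, 0.2]
finger_gap: -0.0001
grasp_force: 1.1
```

```bash
python3 - <<'E'
from h import *
s=snap('top','top2'); print(robot.read_state()['ft_force'])
E
```

```text
[ 0.08554015  0.59593019 -0.36674331]
```

View pics/top2.png

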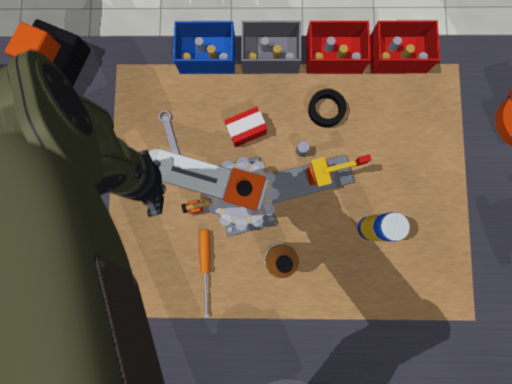

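The bar has clicked on by one scallop (nose near (160,160)), with the gripper trailing behind it. I'll continue round.

Emit:
drive_tool(
  deltas=[
    [[0, 0, 0], [0.15, -0.01, 0], 255],
    [[0, 0, 0], [0.15, -0.02, 0], 255],
    [[0, 0, 0], [0.15, -0.03, 0], 255],
    [[0, 0, 0], [0.15, -0.05, 0], 255],
    [[0, 0, 0], [0.14, -0.06, 0], 255],
    [[0, 0, 0], [0.14, -0.07, 0], 255],
    [[0, 0, 0], [0.13, -0.08, 0], 255],
    [[0, 0, 0], [0.12, -0.09, 0], 255],
    [[0, 0, 0], [0.11, -0.1, 0], 255],
    [[0, 0, 0], [0.1, -0.11, 0], 255],
    [[0, 0, 0], [0.09, -0.12, 0], 255],
    [[0, 0, 0], [0.08, -0.13, 0], 255],
    [[0, 0, 0], [0.07, -0.14, 0], 255],
    [[0, 0, 0], [0.06, -0.14, 0], 255],
    [[0, 0, 0], [0.05, -0.15, 0], 255],
    [[0, 0, 0], [0.03, -0.15, 0], 255],
    [[0, 0, 0], [0.02, -0.15, 0], 255],
    [[0, 0, 0], [0.01, -0.15, 0], 255],
  ],
)

```text
clock: 5.4
ee_pos: [0.7107, 0.0943, 0.1423]
tcp_rot: [0.609, 0.793, 0.0, -0.001]
ft_force: [-1.2, 3.1, -0.0]
finger_gap: -0.0003
grasp_force: 1.1
```

Emit:
drive_tool(
  deltas=[
    [[0, 0, 0], [-0.01, -0.15, 0], 255],
    [[0, 0, 0], [-0.02, -0.15, 0], 255],
    [[0, 0, 0], [-0.03, -0.15, 0], 255],
    [[0, 0, 0], [-0.05, -0.15, 0], 255],
    [[0, 0, 0], [-0.06, -0.14, 0], 255],
    [[0, 0, 0], [-0.07, -0.14, 0], 255],
    [[0, 0, 0], [-0.08, -0.13, 0], 255],
    [[0, 0, 0], [0, 0, 0], 255],
  ],
)

```text
clock: 6.4
ee_pos: [0.6782, -0.0075, 0.1425]
tcp_rot: [0.61, 0.793, -0.0, 0.0]
ft_force: [0.7, -0.1, 0.0]
finger_gap: 0.0001
grasp_force: 0.4
```

```bash
python3 - <<'E'
from h import *
s=snap('top','top3'); print(robot.read_state()['ft_force'])
E
```

```text
[ 1.48775144  0.09089347 -0.41593783]
```

View pics/top3.png

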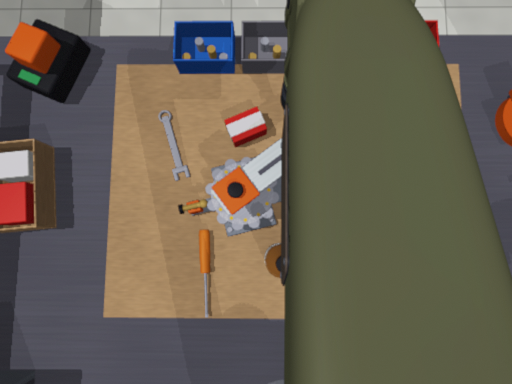

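The bar points to about -50° (world), past the -45° click with one more to go. I'll finish the last rows.

Emit:
drive_tool(
  deltas=[
    [[0, 0, 0], [-0.09, -0.12, 0], 255],
    [[0, 0, 0], [-0.1, -0.11, 0], 255],
    [[0, 0, 0], [-0.11, -0.1, 0], 255],
    [[0, 0, 0], [-0.12, -0.09, 0], 255],
    [[0, 0, 0], [0, 0, 0], 255],
    [[0, 0, 0], [0, 0, 0], 255],
  ],
)

```text
clock: 7.2
ee_pos: [0.637, -0.0482, 0.1425]
tcp_rot: [0.609, 0.793, 0.0, 0.0]
ft_force: [0.1, 0.8, 0.2]
finger_gap: -0.0
grasp_force: 0.0
```

```bash
python3 - <<'E'
from h import *
a=snap('scene','scene4'); print(robot.read_state()['ft_force'])
E
```

```text
[ 0.24998682  0.2132057  -0.63377755]
```

View pics/scene4.png

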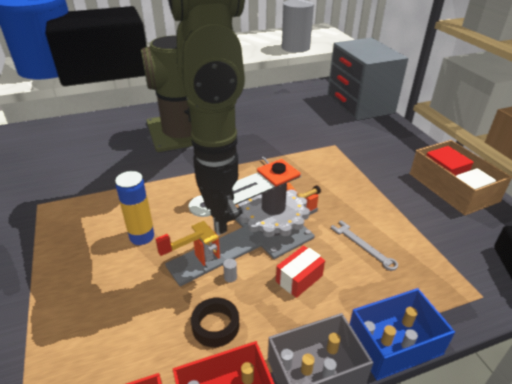

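The bar looks as if it overshot: its nose, at (200,205), is on the robot side of the saddle at (203,232). I'll measure the angle.

```bash
cat > ang.py <<'E'
from h import *
def ang(s):
    p=cloud(s); c=cv2.cvtColor(s['color'],cv2.COLOR_RGB2HSV)
    h=np.array([.5355,.095]); d=p[...,:2]-h; r=np.hypot(*np.moveaxis(d,-1,0))
    m=(abs(p[...,2]-.155)<.004)&(r<.215)&(c[...,1]<60)&(c[...,2]>110)
    a=np.degrees(np.arctan2(d[...,1],d[...,0]))
    for lo,hi in((.08,.12),(.12,.15),(.15,.18),(.18,.2),(.2,.215)):
        k=m&(r>lo)&(r<hi)
        if k.sum()>5: print(lo,k.sum(),'ang',np.round(np.percentile(a[k],[3,50,97]),1),'edge half',np.round(np.degrees(np.arcsin(.03/(lo+hi)*2)),1))
if __name__=='__main__':
    import sys; ang(pickle.load(open(f'pics/{sys.argv[1]}.pkl','rb')))
E
python3 ang.py scene4
```

```text
0.08 192 ang [-84.9 -63.1 -53.4] edge half 17.5
0.15 139 ang [-84.3 -76.  -65.2] edge half 10.5
0.18 134 ang [-81.5 -73.5 -66.7] edge half 9.1
```

The bar centre line reads -75°, which is the click position; the look of overshoot was parallax. I'll back off, rise and hover over the tab.

Emit:
drive_tool(
  deltas=[
    [[0, 0, 0], [0.2, 0.05, 0], 255],
    [[0, 0, 0], [0.2, 0.05, 0], 255],
    [[0, 0, 0], [0, 0, 0.25], 255],
    [[0, 0, 0], [0, 0, 0.25], 255],
    [[0, 0, 0], [0, 0, 0.25], 100],
    [[0, 0, 0], [0, 0, 0.25], 100],
    [[0, 0, 0], [-0.18, -0.3, 0], 100],
    [[0, 0, 0], [-0.18, -0.3, 0], 100],
    [[0, 0, 0], [-0.18, -0.3, 0], 100],
    [[0, 0, 0], [-0.18, -0.3, 0], 100],
    [[0, 0, 0], [0, 0, 0], 100],
    [[0, 0, 0], [0, 0, 0], 100],
  ],
)

```text
clock: 8.75
ee_pos: [0.6055, -0.1577, 0.2423]
tcp_rot: [0.609, 0.793, 0.0, 0.0]
ft_force: [0.0, -0.3, 0.2]
finger_gap: 0.0519
grasp_force: 0.0
```

```bash
python3 - <<'E'
from h import *
from ang import ang
w=snap('wrist','wrist5'); s=snap('scene','scene5'); t=snap('top'); print('scene');ang(s);print('top');ang(t);print('wrist');ang(w)
for n,q in(('w',w),('s',s),('t',t)):
    p=cloud(q);c=cv2.cvtColor(q['color'],cv2.COLOR_RGB2HSV).astype(int)
    m=((c[...,0]<6)|(c[...,0]>174))&(c[...,1]>170)&(p[...,2]>.11)&(p[...,2]<.14)&(abs(p[...,0]-.605)<.04)&(abs(p[...,1]+.16)<.05)
    if m.sum()>5: print(n,m.sum(),np.median(p[m],0),cv2.minAreaRect((p[m][:,:2]*1000).astype(np.float32)))
print(robot.read_state()['ee_pos'],robot.read_state()['finger_gap'])
cv2.imwrite('pics/both5.png',np.hstack([cv2.imread('pics/wrist5.png'),cv2.imread('pics/scene5.png')])[:, :, :][::1,::1]) if 0 else None
E
```

```text
scene
0.08 375 ang [-90.8 -71.2 -54.5] edge half 17.5
0.12 300 ang [-86.1 -72.4 -60.9] edge half 12.8
0.15 295 ang [-84.4 -72.8 -63.7] edge half 10.5
0.18 138 ang [-81.1 -73.3 -66.4] edge half 9.1
top
0.08 553 ang [-92.9 -73.1 -56.7] edge half 17.5
0.12 439 ang [-87.6 -74.9 -62.4] edge half 12.8
0.15 407 ang [-85.2 -74.7 -64.8] edge half 10.5
0.18 131 ang [-81.2 -74.7 -68.1] edge half 9.1
wrist
0.08 455 ang [-87.  -75.  -62.8] edge half 17.5
0.12 4404 ang [-86.9 -74.4 -61.7] edge half 12.8
0.15 3736 ang [-84.7 -74.5 -64.3] edge half 10.5
0.18 1072 ang [-81.5 -74.6 -67.6] edge half 9.1
w 336 [ 0.60306782 -0.15411228  0.11798599] ((603.2310180664062, -154.96322631835938), (11.762731552124023, 24.226606369018555), 14.906925201416016)
s 94 [ 0.60809127 -0.15726785  0.11678386] ((606.5537719726562, -157.35585021972656), (13.862496376037598, 24.680355072021484), 17.590904235839844)
t 76 [ 0.60023431 -0.15408899  0.11789829] ((601.1737670898438, -154.65560913085938), (11.986895561218262, 24.387006759643555), 14.384521484375)
[ 0.60549833 -0.15717379  0.24216757] 0.05192651522861217
```

View pics/wrist5.png

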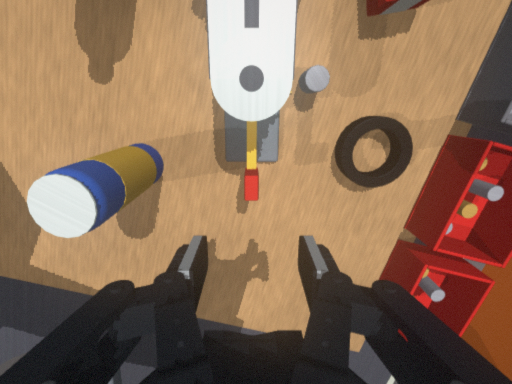

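The bar is aligned over the prop (nose (252,110), centre line at the -75° click). The red tab is at (252,184), between the finger lines, with its top at 118 mm, so the prop is at notch 0. I'll descend and pinch.

Emit:
drive_tool(
  deltas=[
    [[0, 0, 0], [-0.015, -0.01, -0.25], 100],
    [[0, 0, 0], [0, 0, -0.25], 100],
    [[0, 0, 0], [0, 0, -0.25], 100],
    [[0, 0, 0], [0, 0, -0.25], 100],
    [[0, 0, 0], [0, 0, -0.25], 100],
    [[0, 0, 0], [0, 0, -0.16], 100],
    [[0, 0, 0], [0, 0, 0], 100],
    [[0, 0, 0], [0, 0, 0], 255],
    [[0, 0, 0], [0, 0, 0], 255],
    [[0, 0, 0], [0, 0, 0], 255],
    [[0, 0, 0], [0, 0, 0], 255],
    [[0, 0, 0], [0, 0, 0], 255],
    [[0, 0, 0], [0, 0, 0], 255],
  ],
  grip_force=50,
)

```text
clock: 10.52
ee_pos: [0.6043, -0.1593, 0.1026]
tcp_rot: [0.609, 0.793, 0.001, 0.001]
ft_force: [-0.4, 0.6, 6.6]
finger_gap: 0.0131
grasp_force: 51.3
```

Emit:
drive_tool(
  deltas=[
    [[0, 0, 0], [0, 0, 0.08], 255],
    [[0, 0, 0], [0, 0, 0.08], 255],
    [[0, 0, 0], [0, 0, 0.08], 255],
    [[0, 0, 0], [0, 0, 0.08], 255],
    [[0, 0, 0], [0, 0, 0.08], 255],
    [[0, 0, 0], [0, 0, 0], 255],
    [[0, 0, 0], [0, 0, 0], 255],
  ],
)

```text
clock: 11.4
ee_pos: [0.6042, -0.1593, 0.1414]
tcp_rot: [0.609, 0.793, 0.0, 0.001]
ft_force: [5.6, 0.6, -3.0]
finger_gap: 0.013
grasp_force: 53.1
```

```bash
cat > tab.py <<'E'
from h import *
q=snap('scene'); p=cloud(q);c=cv2.cvtColor(q['color'],cv2.COLOR_RGB2HSV).astype(int)
m=((c[...,0]<6)|(c[...,0]>174))&(c[...,1]>170)&(p[...,2]>.07)&(p[...,2]<.2)&(abs(p[...,0]-.605)<.04)&(abs(p[...,1]+.16)<.05)
print('tab',m.sum(),np.percentile(p[m][:,2],[0,3,50,97,100]) if m.sum() else '')
m=(c[...,0]>20)&(c[...,0]<32)&(c[...,1]>170)&(p[...,2]>.07)&(p[...,2]<.2)&(abs(p[...,0]-.59)<.05)&(p[...,1]<-.05)&(p[...,1]>-.17)
print('yel',m.sum(),np.percentile(p[m][:,2],[3,50,80,97,100]))
print(robot.read_state()['ee_pos'],robot.read_state()['ft_force'])
E
python3 tab.py
```

```text
tab 0 
yel 112 [0.12177961 0.12632688 0.12847347 0.12968045 0.13043975]
[ 0.60425741 -0.15934035  0.1413974 ] [ 4.93808407 -0.04791576 -2.3380872 ]
```

Emit:
drive_tool(
  deltas=[
    [[0, 0, 0], [0, 0, 0.05], 255],
    [[0, 0, 0], [0, 0, 0.05], 255],
    [[0, 0, 0], [0, 0, 0.055], 255],
    [[0, 0, 0], [0, 0, 0], 255],
    [[0, 0, 0], [0, 0, 0], 255],
  ],
)

```text
clock: 12.08
ee_pos: [0.6042, -0.1593, 0.1568]
tcp_rot: [0.609, 0.793, 0.0, 0.001]
ft_force: [5.5, 0.3, -2.5]
finger_gap: 0.013
grasp_force: 53.1
```

```bash
python3 tab.py
```

```text
tab 0 
yel 92 [0.13697526 0.14111875 0.14367278 0.14495796 0.14557178]
[ 0.60424782 -0.15933271  0.15681599] [ 6.1898836   0.26766641 -1.68451467]
```

Emit:
drive_tool(
  deltas=[
    [[0, 0, 0], [0, 0, -0.03], 255],
    [[0, 0, 0], [0, 0, 0], 255],
    [[0, 0, 0], [0, 0, 0], 100],
    [[0, 0, 0], [0, 0, 0], 100],
    [[0, 0, 0], [0, 0, 0], 100],
    [[0, 0, 0], [0, 0, 0], 100],
    [[0, 0, 0], [0, 0, 0], 100],
  ],
)

```text
clock: 13.0
ee_pos: [0.6032, -0.1591, 0.1538]
tcp_rot: [0.609, 0.793, -0.0, -0.0]
ft_force: [-0.5, 0.5, -0.7]
finger_gap: 0.0519
grasp_force: 0.0
```

Emit:
drive_tool(
  deltas=[
    [[0, 0, 0], [0, 0, 0.15], 100],
    [[0, 0, 0], [0, 0, 0.25], 100],
    [[0, 0, 0], [0, 0, 0.25], 100],
    [[0, 0, 0], [0, 0, 0.25], 100],
    [[0, 0, 0], [0, 0, 0], 100],
    [[0, 0, 0], [0, 0, 0], 100],
  ],
)

```text
clock: 13.75
ee_pos: [0.6031, -0.1591, 0.2436]
tcp_rot: [0.609, 0.793, -0.0, -0.0]
ft_force: [-0.1, -0.5, -0.8]
finger_gap: 0.0515
grasp_force: 0.0
```

```bash
python3 tab.py; python3 - <<'E'
from h import *
from ang import ang
w=snap('wrist','wrist6');ang(w);snap('scene','scene6')
p=cloud(w);c=cv2.cvtColor(w['color'],cv2.COLOR_RGB2HSV).astype(int)
m=((c[...,0]<6)|(c[...,0]>174))&(c[...,1]>170)&(p[...,2]>.1)&(abs(p[...,0]-.605)<.04)&(abs(p[...,1]+.16)<.05)
print(m.sum(),np.median(p[m],0))
E
```

```text
tab 236 [0.1306391  0.13403499 0.15697773 0.16956044 0.17027635]
yel 86 [0.13453968 0.13863534 0.14025397 0.1414673  0.14190113]
[ 0.60276288 -0.15901052  0.24294724] [0.31064393 0.52933564 0.66001632]
0.08 396 ang [-86.6 -75.1 -63.4] edge half 17.5
0.12 4392 ang [-86.9 -74.3 -61.7] edge half 12.8
0.15 3697 ang [-84.6 -74.4 -64.4] edge half 10.5
0.18 1071 ang [-81.5 -74.6 -67.6] edge half 9.1
580 [ 0.6025664  -0.15205045  0.16881695]
```

View pics/scene6.png

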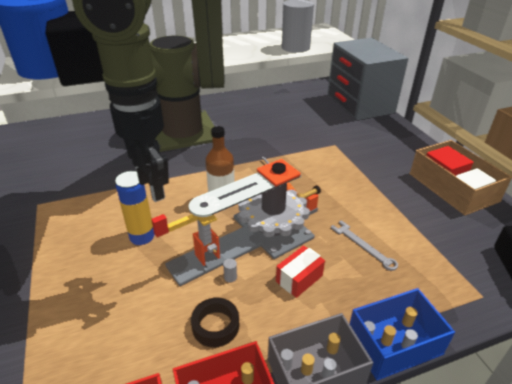

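The tab top rose from 118.0 to 168.8 mm, so the prop is at notch 4 (51 mm). The bar (nose (205,205)) is over the saddle, the other things look unmoved and the gripper is clear.

```bash
python3 -c "
from rig import robot; print(robot.close_job())"
```

```text
the job is handed in; nothing more can be done
None
```

The job is handed in: the bar was swung round the carton side, away from the oil bottle, and clicked in over the prop. The prop measured 51 mm up (notch 4), the gripper was clear, and the other things looked undisturbed; the hand-in gave no verdict.

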